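# Hold a packed dispatch tray over the tag reader

## Task

Lift the packed tray by its handle straight up out of the crate and carry it, level and with its load aboard, over to the flat tag reader. Hold it there centred over the reader's glass, level and still, with its underside about 10 cm above the glass, for a couple of seconds, and finish while still holding it like that: do not set it down or let go. Do not touch the reader, and do not disturb the things lying on the bench.

Things in the scene. Friction and masses are not known exactly. Their poses are not given: they have to be found in the camera images.
- tray_handle (a point): Middle of the loose grey tray's handle: a straight level aluminium bar along the tray's x, 208 mm long, 16 mm thick (along y), 20 mm high, between two flat end plates (50 mm wide, 6 mm thick). It lies over the tray's middle, 150 mm above the tray's underside; z up. Nothing in the tray rises above 100 mm from its underside.
- tray: The same tray; origin at the centre of its underside, x along the handle, z up. 220 x 120 mm, walls 50 mm high, floor 5 mm, three equal pockets in a row along x (centres at -72, 0, +72 mm). Empty about 0.3 kg, packed about 0.7 kg. It starts inside the crate, on the crate's 5 mm floor.
- bottle_mid (a point): Middle of the closed amber bottle (52 mm across, 90 mm tall, upright, about 0.26 kg) that stands in one of the tray's three pockets, a different one each time; so it shifts the balance point along the handle by up to about 25 mm towards the bottle.
- carton_a_mid (a point): Middle of a white carton (50 x 74 x 72 mm, about 0.06 kg) standing in another pocket of the tray.
- carton_b_mid (a point): Middle of a second white carton, the same, standing in the remaining pocket.
- crate: Fixed open purple plastic crate, 300 (x) x 200 (y) x 100 mm high, walls 5 mm, a rim lip 6 mm further out all round; origin at the centre of its underside, on the bench. It may stand on the left or the right.
- reader: Fixed flat black tag reader, 180 x 180 x 30 mm, with a square glass window 130 mm wide in its top; origin at the centre of its underside, on the bench. It stands on the other side from the crate.
- reader_glass (a point): Centre of the reader's glass, on its top face, 30 mm above the bench; z up.
- spare_carton_mid (a point): Middle of a small loose white carton (60 x 36 x 50 mm high) lying on the bench between crate and reader; leave alone.
- tape_roll_mid (a point): Middle of an empty tape core (90 mm across, 48 mm high) lying on the bench beyond the work; leave alone.
- padlock_mid (a point): Middle of the body of a brass padlock (44 mm wide, 66 mm high with its shackle) standing on the bench beyond the work; leave alone.
There are look-alikes about, which are no part of the job. What is shaped like the part that bears carton_a_mid but blue, green or turquoise is not meant.

How it is judged:
On the way, in this order (a step that is already met when the one before it is completed fails the run):
1. the tray is lifted out, its underside above the crate's rim, carried by the fingers alone (contact force between the fingers and tray above 1 N and contact force between tray and crate below 0.05 N and contact force between tray and reader below 0.05 N and height (world z) of tray_handle above 0.253 m), for 0.2 s.
2. the packed tray is held level and still in the air, centred over the reader, for 1.5 s (contact force between the fingers and tray above 1 N and contact force between tray and crate below 0.05 N and contact force between tray and reader below 0.05 N and distance between each of bottle_mid, carton_a_mid, carton_b_mid and tray_handle below 0.165 m and horizontal distance between tray_handle and reader_glass below 0.04 m and z of tray_handle in the frame of reader_glass between 0.21 and 0.29 m and angle between tray_handle's own z axis and vertical below 0.1 rad and linear speed of tray below 0.03 m/s and angular speed of tray below 0.15 rad/s), for 1.5 s.
At the end, for the whole second after the job is handed in: Only the fingers carry the tray, touching neither crate nor reader; handle middle within 40 mm of the glass centre seen from above; underside 60 to 140 mm above the glass; lean under 0.10 rad; slower than 0.03 m/s and 0.15 rad/s; bottle and cartons still in it (all of step 2); the arm keeps its last pose, push and grip.
It fails at once if the tray is tipped by more than 0.3 rad (angle between tray_handle's own z axis and vertical above 0.3 rad).
It fails at once if the reader is touched (more than 1 N) (contact force between reader and anything else above 1 N).
It fails at once if a thing lying on the bench is moved by more than 20 mm (distance of any of spare_carton_mid, tape_roll_mid, padlock_mid from where it was at the start of the episode above 0.02 m).
It also fails if it takes over 51 s, if anything falls off the work surface, if the arm or the gripper's body presses on something with over 40 N, if the wrist force passes 120 N, or if a joint passes its speed limit or range.

## Robot

A 6-joint arm with a two-finger parallel gripper is mounted at the origin on the work surface. World frame = base frame: x ahead of the robot, y to its left, z up, the work surface at z = 0. Lengths are in m, angles in rad, forces in N, time in s.
With the tool pointing down it reaches from about 0.25 to 0.725 m from the base axis. Payload 4 kg.
Tool frame: the origin (TCP) lies on the front face of the gripper's body, between the roots of the fingers; the fingertips stand 73 mm ahead of it and the grasp point (between the pads) lies 54 mm ahead of it; z points along the fingers, y is the line along which they close (so a half turn about z gives the same grasp; the last joint's range is limited). The gripper opens to 85 mm and grips with 20 to 120 N. Pads are 22 mm wide; open, the fingers measure 114 mm over their backs; the gripper's body (76 mm by 85 mm) begins 54 mm behind the grasp point. The pads swing forward as they close: fully open they stand 13 mm farther back than shut.
Start: joints at [1.197, 0.241, 0.005, 1.335, 0, 1.571], TCP at [0.183, 0.465, 0.304] pointing down, gripper open.
Joint ranges: [-2.72, 2.72], [-1.05, 1.87], [-1.09, 1.28], [-1.99, 2.15], [-1.42, 1.44], [-3.14, 3.14]. Speed limits (rad/s): [2.79, 2.79, 3.14, 3.14, 3.14, 3.14].

## Interface

Orientations are given as a unit quaternion [x, y, z, w].
In Python, from workcell import bot gives the robot as it stands. The module is installed in compiled form; this text tells all that it offers.
- The arm moves only by the tool step_arm, never from a script. Its argument "rows" is a list of rows, each a list of 2 entries, a list of its own where there are three numbers: the shift along the tool's x, y, z in mm, then the turn about the tool's z in degrees. A call has 1 to 12 rows; each row is the pose to reach, as a shift and turn from the pose commanded when the call began, along the tool's axes at that moment; what a row does not reach only later rows make up. A row lasts 1/8 s, in which the tool goes at most 62.5 mm and 10.7 degrees, less where a joint would pass 70% of its speed; a pose out of reach is approached as far as the arm can. A call with a gripper value outside its range is refused whole. "claw" is the gripper's target within -1 to 1 (shut at 1, half-way at 0, fully open at -1), set as the call begins (left out, the last holds). The fingers move at their own pace and stop on an object; the grip force is fixed at half the most. Time passes only in rows, so rows that repeat a pose let the fingers close. It gives the time, the measured TCP pose, the force, the opening and the grip force at its end, in the units of the state.
- bot.get_obs(): the state, without advancing time (a new reading comes with each control period).
- bot.camera(name): name is "side" or "top"; returns (picture, depth): 384x512x3 uint8, red, green, blue; 384x512 float32, m along the optical axis (not along the pixel's ray), 0 where there is no reading.
- bot.camera_params(name): a dict with "fx", "fy", "cx", "cy" (pixels), "pose" (4x4, takes a point from camera to world coordinates). Camera axes: x right, y up, looking along -z (the intrinsics and any distortion apply to the point x, -y, -z); pixel columns grow to the right and rows downward; lengths in m; the calibration is good to about 2 mm. A picture is of the moment at which its call begins. camera_params takes no time and is no camera call.
- bot.job_done(): hands the job in; it is judged then, once.
Trained networks look in the newest picture that a camera, given by its name, has taken for a name from the list of things; names that differ only in an ending like _2 or _b are one class to them, and where a whole thing is asked for, a point or a joint stands for the part that bears it (a point fixed in the world has none). Each returns a list of dicts, best first, with "score" (0 to 1); they miss things now and then, are a little off and sometimes report something else, mostly with a low value. They report only what shows in the picture. A call takes as long as a camera call. They do not tell look-alikes from the thing itself.
- bot.trace(target, camera): "pixels" (384x512 bool, what is visible of it) and "uv" ([column, row] in pixels, amid what is visible of it).
The state is a dict: "clock": time; "joint_pos": joint angles; "joint_vel": joint speeds; "tau": joint torques, N m; "eef_pos": TCP position; "tool_rot": TCP orientation; "ft_force": force on the tool from outside, world axes, zero at the start; "ft_torque": the same for the moment, N m; "grip_width": finger opening in m; "grasp_force": force on a finger pad.
Only numpy, scipy, OpenCV 4.12 (cv2) and the standard library are available. Lean on these libraries where they do the work, as an engineer would, in place of code of your own. Each camera call takes 0.05 s, during which the arm holds its last target. There are 200 camera calls.

## Working session

There is one attempt and no reset: what is moved stays moved. The work goes in short steps, Python scripts to look and compute and a tool call to move; the robot and the scene stay as the last step left them, time stands still between calls to the robot, and variables do not carry over. Pictures are saved under pics/ and viewed, at most 10 in all, crops included, and the job is handed in when it is done.

Besides the shell and the picture viewer there is one more tool, called after "Call:" by a JSON object that holds its "fn" and its "kwargs", one argument or row to a line. step_arm: Moves the arm, as the interface text tells. Its arguments: {"type":"object","properties":{"rows":{"type":"array"},"claw":{"type":"number"}},"required":["rows"]}

```bash
mkdir -p pics; cat > h.py <<'E'
from workcell import bot
import numpy as np, cv2
def world(cam, d, m):
    p=bot.camera_params(cam); v,u=np.nonzero(m&(d>0)); z=d[v,u]
    P=np.stack([(u-p['cx'])/p['fx']*z,-(v-p['cy'])/p['fy']*z,-z,np.ones_like(z)])
    return (p['pose']@P)[:3].T, u, v
E
python3 - <<'E'
from h import *
o=bot.get_obs(); print({k:np.round(v,3) for k,v in o.items()})
ims=[]
for c in ("top","side"):
    im,d=bot.camera(c); ims.append(im); print(c,{k:np.round(v,3).tolist() for k,v in bot.camera_params(c).items()})
    for t in ("tray_handle","tray","bottle_mid","carton_a_mid","crate","reader","spare_carton_mid","tape_roll_mid","padlock_mid"):
        for r in bot.trace(t,c)[:4]:
            P,u,v=world(c,d,r["pixels"])
            if len(P): print(t,round(r["score"],2),np.round(r["uv"]),len(P),"med",np.round(np.median(P,0),3),"lo",np.round(np.percentile(P,3,axis=0),3),"hi",np.round(np.percentile(P,97,axis=0),3))
    cv2.imwrite(f"pics/{c}0.png",im[...,::-1])
E
```

```text
{'clock': np.float64(0.0), 'joint_pos': array([ 1.197,  0.241,  0.004,  1.335, -0.   ,  1.571]), 'joint_vel': array([ 0.001, -0.   , -0.001,  0.001, -0.001, -0.002]), 'tau': array([-0.0000e+00, -3.7232e+01,  2.5241e+01,  1.7000e-02, -0.0000e+00,
       -0.0000e+00]), 'eef_pos': array([0.182, 0.465, 0.303]), 'tool_rot': array([ 0.186,  0.983, -0.001, -0.   ]), 'ft_force': array([0.262, 0.253, 0.075]), 'ft_torque': array([ 0.038,  0.035, -0.029]), 'grasp_force': np.float64(0.0), 'grip_width': np.float64(0.085)}
top {'fx': 346.886, 'fy': 346.886, 'cx': 251.804, 'cy': 197.578, 'pose': [[0.0, 0.997, -0.074, 0.442], [-1.0, 0.001, 0.002, -0.096], [0.002, 0.074, 0.997, 1.049], [0.0, 0.0, 0.0, 1.0]]}
tray_handle 0.89 [304. 196.] 2386 med [ 0.526 -0.233  0.047] lo [ 0.419 -0.293  0.007] hi [ 0.63  -0.176  0.166]
tray_handle 0.72 [296. 192.] 148 med [ 0.523 -0.226  0.071] lo [ 0.502 -0.237  0.037] hi [ 0.546 -0.215  0.101]
tray 0.71 [303. 193.] 2301 med [ 0.523 -0.233  0.048] lo [ 0.419 -0.293  0.007] hi [ 0.63  -0.176  0.166]
bottle_mid 0.49 [299. 192.] 159 med [ 0.522 -0.228  0.071] lo [ 0.50
[... 2362 characters left out ...]
 [ 0.424 -0.272  0.027] hi [ 0.474 -0.213  0.085]
carton_a_mid 0.65 [178. 248.] 1279 med [ 0.337 -0.043  0.057] lo [ 0.304 -0.072  0.004] hi [ 0.38  -0.003  0.075]
crate 0.84 [293. 284.] 8352 med [ 0.462 -0.293  0.068] lo [ 0.356 -0.346  0.005] hi [ 0.659 -0.131  0.102]
reader 0.97 [189. 171.] 2742 med [0.533 0.224 0.03 ] lo [0.451 0.151 0.002] hi [0.634 0.329 0.034]
spare_carton_mid 0.79 [216. 221.] 574 med [ 0.479 -0.008  0.039] lo [ 0.455 -0.013  0.004] hi [0.512 0.023 0.052]
tape_roll_mid 0.83 [290. 169.] 815 med [0.782 0.061 0.03 ] lo [0.741 0.023 0.001] hi [0.824 0.109 0.05 ]
padlock_mid 0.72 [312. 190.] 157 med [ 0.759 -0.06   0.035] lo [ 0.747 -0.075  0.006] hi [ 0.774 -0.032  0.064]
```

```bash
python3 - <<'E'
from h import *
for c in ("top","side"):
    im,d=bot.camera(c)
    P,u,v=world(c,d,np.ones(d.shape,bool))
    m=(P[:,2]>.145)&(P[:,2]<.2)&(P[:,0]>.38)&(P[:,0]<.68)&(P[:,1]<-.1)&(P[:,1]>-.4)
    q=P[m]; r=cv2.minAreaRect(q[:,:2].astype(np.float32)*1000); print(c,m.sum(),r,q.mean(0),np.percentile(q[:,2],[5,50,95]))
    w,V=np.linalg.eigh(np.cov(q[:,:2].T)); print("axis deg",np.degrees(np.arctan2(V[1,1],V[0,1])))
    m=(P[:,2]>.025)&(P[:,2]<.04)&(P[:,0]>.4)&(P[:,0]<.68)&(P[:,1]>.1)&(P[:,1]<.4)
    print("reader",cv2.minAreaRect(P[m][:,:2].astype(np.float32)*1000))
    m=(P[:,2]>.09)&(P[:,2]<.106)&(P[:,0]>.3)&(P[:,0]<.72)&(P[:,1]<-.1)&(P[:,1]>-.4)
    print("crate",cv2.minAreaRect(P[m][:,:2].astype(np.float32)*1000))
    if c=="side": cv2.imwrite("pics/side_crop.png",cv2.resize(im[110:384,130:450],None,fx=2,fy=2,interpolation=cv2.INTER_CUBIC)[...,::-1])
E
```

```text
top 691 ((523.8955078125, -235.9767608642578), (49.920074462890625, 219.69471740722656), 88.58736419677734) [ 0.52513442 -0.23510502  0.16314253] [0.15292517 0.16414124 0.16691923]
axis deg 178.466111372353
reader ((546.7940063476562, 250.65927124023438), (179.839599609375, 180.00392150878906), 8.241083145141602)
crate ((514.2075805664062, -233.45071411132812), (212.51881408691406, 312.637451171875), 85.86322784423828)
side 1173 ((522.2583618164062, -240.0281982421875), (52.638916015625, 222.68666076660156), 88.56502532958984) [ 0.51244753 -0.24281298  0.16017501] [0.14829489 0.16290891 0.1665805 ]
axis deg 178.27566945528255
reader ((543.0542602539062, 246.86639404296875), (181.72743225097656, 185.04640197753906), 8.624117851257324)
crate ((512.6558837890625, -235.56829833984375), (217.15794372558594, 315.2445068359375), 85.873779296875)
```

View pics/top0.png

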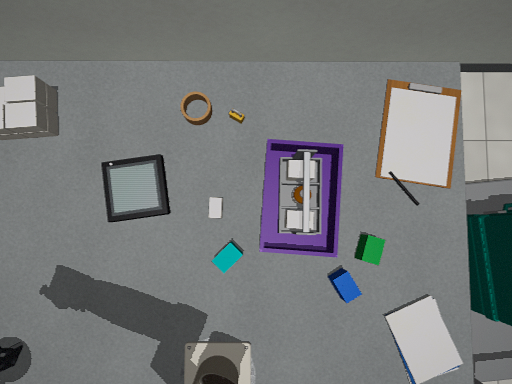

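View pics/side_crop.png

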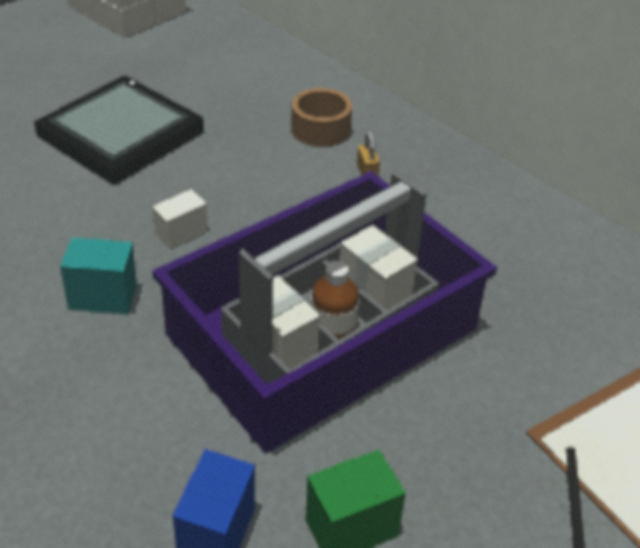

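The top picture shows the crate on the right with the tray's handle at px (305,195). The bottle is in the middle pocket at (300,195), with the white tray cartons at (301,170) and (300,219). Blue (345,285), green (370,248) and turquoise (227,257) are look-alikes on the bench. The enlarged side crop confirms this: the handle bar runs along the tray, with a white carton each side of the bottle. The reader is at (136,187). I'll grip the handle in the middle.

Call:
{"fn": "step_arm", "kwargs": {
  "rows": [
    [[-573,-530,0],-20],
    [[-573,-530,0],-20],
    [[-573,-530,0],-20],
    [[-573,-530,0],-20],
    [[-573,-530,0],-20],
    [[-573,-530,0],-20],
    [[-573,-530,0],-20],
    [[-573,-530,0],-20],
    [[-573,-530,0],-20],
    [[-573,-530,0],-20],
    [[-573,-530,0],-20],
    [[-573,-530,0],-20]
  ],
  "claw": -1
}}

```text
clock: 2.6
eef_pos: [0.5076, -0.2072, 0.304]
tool_rot: [0.013, 1.0, 0.0, 0.0]
ft_force: [0.8, 0.0, 0.5]
grip_width: 0.0855
grasp_force: 0.0
```

Call:
{"fn": "step_arm", "kwargs": {
  "rows": [
    [[-15,-29,0],0],
    [[-15,-29,0],0],
    [[-15,-29,0],0],
    [[-15,-29,0],0]
  ]
}}

```text
clock: 3.1
eef_pos: [0.5209, -0.2333, 0.3042]
tool_rot: [0.012, 1.0, 0.0, -0.0]
ft_force: [-0.4, -1.0, 0.2]
grip_width: 0.0855
grasp_force: 0.0
```

```bash
python3 - <<'E'
from h import *
o=bot.get_obs(); print(np.round(o['eef_pos'],4),np.round(o['tool_rot'],4),np.round(o['joint_pos'],2))
im,d=bot.camera("side")
P,u,v=world("side",d,np.ones(d.shape,bool))
m=(P[:,2]>.145)&(P[:,2]<.172)&(P[:,0]>.38)&(P[:,0]<.68)&(P[:,1]<-.1)&(P[:,1]>-.4)
q=P[m]
for a in np.arange(.42,.64,.03):
    s=q[(q[:,0]>=a)&(q[:,0]<a+.03)]
    if len(s)>5: print(round(a,2),len(s),np.round(np.percentile(s[:,1],[3,50,97]),4), np.round(s[:,2].max(),3))
cv2.imwrite("pics/side1.png",cv2.resize(im[110:384,130:450],None,fx=2,fy=2,interpolation=cv2.INTER_CUBIC)[...,::-1])
E
```

```text
[ 0.5209 -0.2333  0.3042] [ 1.170e-02  9.999e-01  1.000e-04 -0.000e+00] [-0.42  0.38  0.2   1.39  0.   -0.4 ]
0.42 141 [-0.2462 -0.2431 -0.2307] 0.169
0.45 138 [-0.2469 -0.2445 -0.2331] 0.168
0.48 132 [-0.2476 -0.2448 -0.2332] 0.168
0.51 129 [-0.2484 -0.2456 -0.2336] 0.167
0.54 124 [-0.249  -0.246  -0.2344] 0.167
0.57 118 [-0.2495 -0.2466 -0.2346] 0.167
0.6 193 [-0.266  -0.2483 -0.2195] 0.168
0.63 17 [-0.2647 -0.2411 -0.2167] 0.165
```

View pics/side1.png

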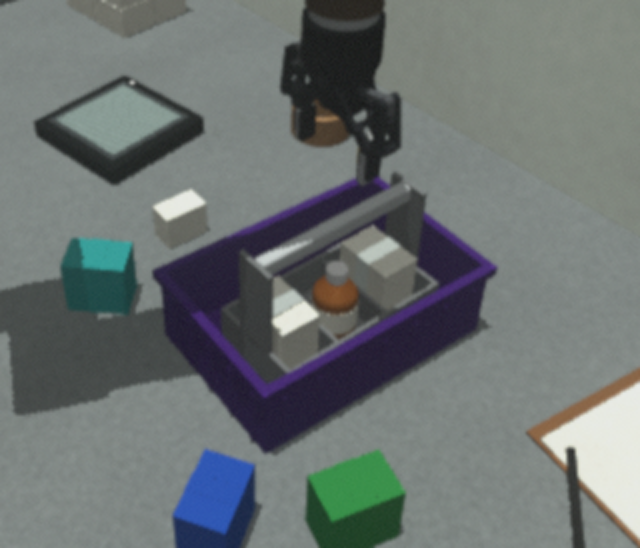

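The bar is clear and lies under the gripper, with its middle at px (325,225) in the crop. I'll go down over it.

Call:
{"fn": "step_arm", "kwargs": {
  "rows": [
    [[-2,-5,15],0],
    [[-2,-5,30],0],
    [[-2,-5,45],0],
    [[-2,-5,60],0],
    [[-2,-5,75],0],
    [[-2,-5,87],0],
    [[-2,-5,95],0],
    [[-2,-5,95],0],
    [[-2,-5,95],0]
  ]
}}

```text
clock: 4.28
eef_pos: [0.5234, -0.2396, 0.2094]
tool_rot: [0.012, 1.0, -0.0, 0.0]
ft_force: [-0.2, -0.3, 0.1]
grip_width: 0.0854
grasp_force: 0.0
```

Call:
{"fn": "step_arm", "kwargs": {
  "rows": [
    [[0,0,0],0],
    [[0,0,0],0],
    [[0,0,0],0],
    [[0,0,0],0],
    [[0,0,0],0],
    [[0,0,0],0],
    [[0,0,0],0],
    [[0,0,0],0]
  ],
  "claw": 1
}}

```text
clock: 5.28
eef_pos: [0.5232, -0.2391, 0.2091]
tool_rot: [0.012, 1.0, 0.0, 0.0]
ft_force: [-1.1, 4.4, 1.6]
grip_width: 0.0151
grasp_force: 59.9
```

Gripped on the bar. I'll make a short lift first to check the balance.

Call:
{"fn": "step_arm", "kwargs": {
  "rows": [
    [[0,0,-3],0],
    [[0,0,-8],0],
    [[0,0,-14],0],
    [[0,0,-20],0],
    [[0,0,-26],0],
    [[0,0,-29],0],
    [[0,0,-30],0],
    [[0,0,-30],0]
  ]
}}

```text
clock: 6.28
eef_pos: [0.5231, -0.2394, 0.2389]
tool_rot: [0.012, 1.0, 0.0, -0.0]
ft_force: [0.2, 0.3, -7.0]
grip_width: 0.0151
grasp_force: 58.6
```

```bash
cat > tilt.py <<'E'
from h import *
import sys
o=bot.get_obs(); e=o['eef_pos']; print(e.round(4),o['ft_force'].round(2),o['ft_torque'].round(3),o['grip_width'],o['grasp_force'])
im,d=bot.camera("side")
P,u,v=world("side",d,np.ones(d.shape,bool))
zc=e[2]-.054
m=(abs(P[:,2]-zc)<.035)&(abs(P[:,0]-e[0])<.12)&(abs(P[:,1]-e[1])<.03)
q=P[m]
for a in np.arange(-.12,.12,.02):
    s=q[(q[:,0]-e[0]>=a)&(q[:,0]-e[0]<a+.02)]
    if len(s)>5: print(round(a,2),len(s),np.round(np.percentile(s[:,2],[50,90])-zc,4),np.round(np.median(s[:,1]),4))
cv2.imwrite(sys.argv[1],cv2.resize(im[60:384,100:450],None,fx=1.8,fy=1.8,interpolation=cv2.INTER_CUBIC)[...,::-1])
E
python3 tilt.py pics/lift1.png
```

```text
[ 0.5231 -0.2394  0.2389] [ 0.19  0.26 -7.05] [0.024 0.034 0.023] 0.015105236504791541 58.60141217708588
-0.12 360 [-0.0065  0.0104] -0.2416
-0.1 93 [0.0086 0.0114] -0.2444
-0.08 102 [0.0081 0.0115] -0.2453
-0.06 93 [0.0087 0.011 ] -0.2453
-0.04 98 [0.0084 0.0113] -0.2459
-0.02 295 [0.0123 0.0316] -0.2491
0.0 35 [0.0228 0.0344] -0.2545
0.04 15 [-0.0044 -0.0015] -0.2492
0.06 31 [0.0004 0.0085] -0.2495
0.08 83 [0.0085 0.0109] -0.2485
0.1 230 [-0.0077  0.0101] -0.254
```

View pics/lift1.png

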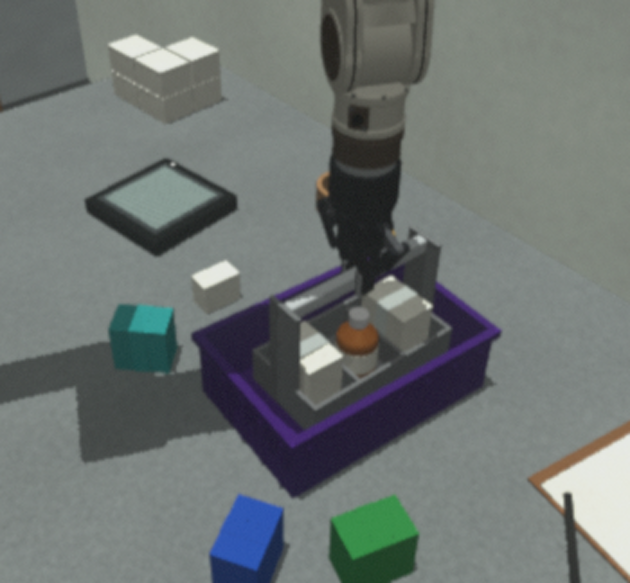

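Level, weight 7 N, so the full load is aboard. Now I'll lift it straight up clear of the crate.

Call:
{"fn": "step_arm", "kwargs": {
  "rows": [
    [[0,0,-4],0],
    [[0,0,-12],0],
    [[0,0,-23],0],
    [[0,0,-35],0],
    [[0,0,-47],0],
    [[0,0,-59],0],
    [[0,0,-71],0],
    [[0,0,-83],0],
    [[0,0,-92],0],
    [[0,0,-97],0],
    [[0,0,-98],0],
    [[0,0,-98],0]
  ]
}}

```text
clock: 7.82
eef_pos: [0.523, -0.2394, 0.3365]
tool_rot: [0.012, 1.0, 0.0, -0.0]
ft_force: [0.2, 0.2, -6.7]
grip_width: 0.0152
grasp_force: 58.6
```

Call:
{"fn": "step_arm", "kwargs": {
  "rows": [
    [[0,0,0],0],
    [[0,0,0],0],
    [[0,0,0],0]
  ]
}}

```text
clock: 8.2
eef_pos: [0.5231, -0.2394, 0.3368]
tool_rot: [0.012, 1.0, 0.0, -0.0]
ft_force: [0.4, 0.3, -6.3]
grip_width: 0.015
grasp_force: 58.6
```

Call:
{"fn": "step_arm", "kwargs": {
  "rows": [
    [[0,3,0],0],
    [[0,9,0],0],
    [[0,17,0],0],
    [[-1,27,0],0],
    [[-1,39,0],0],
    [[-1,53,0],0],
    [[-2,68,0],0],
    [[-2,84,0],0],
    [[-2,101,0],0],
    [[-2,118,0],0],
    [[-3,135,0],0],
    [[-3,152,0],0]
  ]
}}

```text
clock: 9.7
eef_pos: [0.53, -0.0864, 0.3369]
tool_rot: [0.012, 1.0, -0.0, 0.0]
ft_force: [0.2, 0.1, -7.3]
grip_width: 0.0151
grasp_force: 58.6
```

Call:
{"fn": "step_arm", "kwargs": {
  "rows": [
    [[0,17,0],0],
    [[-1,34,0],0],
    [[-1,51,0],0],
    [[-1,68,0],0],
    [[-2,85,0],0],
    [[-2,102,0],0],
    [[-3,119,0],0],
    [[-3,136,0],0],
    [[-3,153,0],0],
    [[-4,170,0],0],
    [[-4,187,0],0],
    [[-4,204,0],0]
  ]
}}

```text
clock: 11.2
eef_pos: [0.5389, 0.1174, 0.3369]
tool_rot: [0.012, 1.0, -0.0, -0.0]
ft_force: [0.2, -0.2, -6.4]
grip_width: 0.0149
grasp_force: 58.6
```

Call:
{"fn": "step_arm", "kwargs": {
  "rows": [
    [[0,17,0],0],
    [[-1,34,0],0],
    [[-1,51,0],0],
    [[-1,67,0],0],
    [[-2,82,0],0],
    [[-2,96,0],0],
    [[-3,108,0],0],
    [[-3,117,0],0],
    [[-3,124,0],0],
    [[-3,129,0],0],
    [[-3,131,0],0],
    [[-3,132,0],0]
  ]
}}

```text
clock: 12.7
eef_pos: [0.5452, 0.248, 0.3369]
tool_rot: [0.012, 1.0, -0.0, 0.0]
ft_force: [-0.2, -0.5, -6.3]
grip_width: 0.015
grasp_force: 58.6
```

```bash
python3 tilt.py pics/over.png; python3 - <<'E'
from h import *
im,d=bot.camera("top")
P,u,v=world("top",d,np.ones(d.shape,bool))
for t in("tray","reader","spare_carton_mid","tape_roll_mid","padlock_mid"):
    for r in bot.trace(t,"top")[:1]:
        Q=world("top",d,r["pixels"])[0]; print(t,np.median(Q,0).round(3))
cv2.imwrite("pics/top_over.png",im[...,::-1])
E
```

```text
[0.5452 0.248  0.3369] [-0.21 -0.45 -6.28] [ 0.016 -0.047 -0.021] 0.014996706839984683 58.62719178199768
-0.12 185 [-0.0079  0.0104] 0.2431
-0.1 66 [0.0059 0.0111] 0.2422
-0.08 68 [0.005  0.0111] 0.2423
-0.06 69 [0.0039 0.0105] 0.2416
-0.04 59 [0.0054 0.0108] 0.2406
-0.02 179 [0.0104 0.0304] 0.2366
0.0 49 [0.0025 0.0159] 0.2308
0.02 57 [0.0031 0.0104] 0.2391
0.04 55 [0.0051 0.0104] 0.2382
0.06 58 [0.0046 0.0109] 0.2387
0.08 55 [0.0052 0.0106] 0.2384
0.1 146 [-0.0143  0.0099] 0.2342
tray [0.54  0.237 0.181]
reader [0.545 0.19  0.03 ]
spare_carton_mid [0.488 0.008 0.05 ]
tape_roll_mid [0.793 0.07  0.044]
padlock_mid [ 0.762 -0.051  0.035]
```

View pics/over.png

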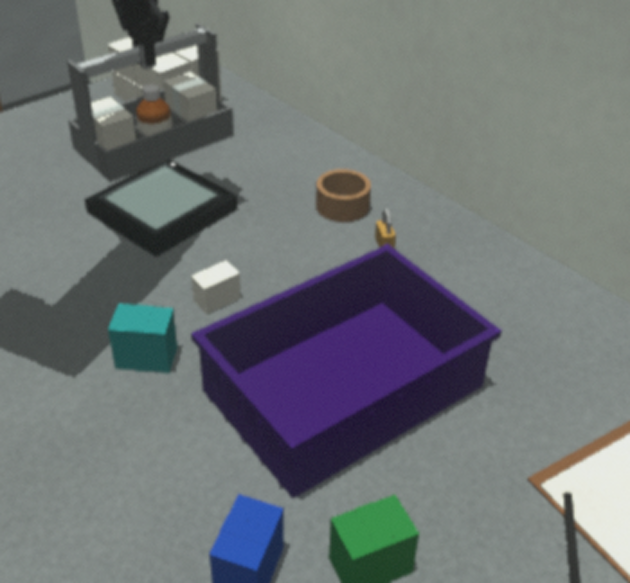

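View pics/top_over.png

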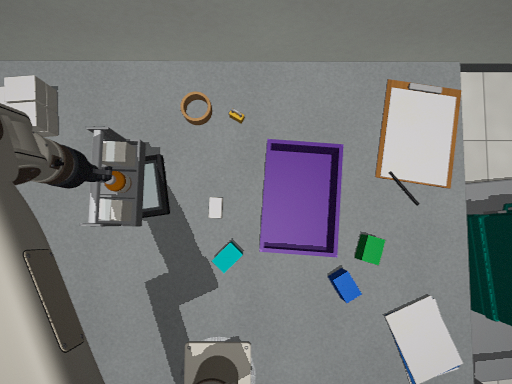

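The tray is level with bottle (115,181) and both cartons (115,150), (112,208) aboard. It is over the reader and the bench things haven't moved. In the top view it looks shifted left only because of perspective. Now I hold it still.

Call:
{"fn": "step_arm", "kwargs": {
  "rows": [
    [[0,0,0],0],
    [[0,0,0],0],
    [[0,0,0],0],
    [[0,0,0],0],
    [[0,0,0],0],
    [[0,0,0],0],
    [[0,0,0],0],
    [[0,0,0],0],
    [[0,0,0],0],
    [[0,0,0],0],
    [[0,0,0],0],
    [[0,0,0],0]
  ]
}}

```text
clock: 14.55
eef_pos: [0.5452, 0.2481, 0.3369]
tool_rot: [0.012, 1.0, -0.0, 0.0]
ft_force: [-0.3, -0.3, -6.9]
grip_width: 0.0153
grasp_force: 58.6
```

Call:
{"fn": "step_arm", "kwargs": {
  "rows": [
    [[0,0,0],0],
    [[0,0,0],0],
    [[0,0,0],0],
    [[0,0,0],0],
    [[0,0,0],0],
    [[0,0,0],0],
    [[0,0,0],0],
    [[0,0,0],0],
    [[0,0,0],0],
    [[0,0,0],0],
    [[0,0,0],0],
    [[0,0,0],0]
  ]
}}

```text
clock: 16.05
eef_pos: [0.5452, 0.2482, 0.3369]
tool_rot: [0.012, 1.0, -0.0, 0.0]
ft_force: [-0.0, -0.2, -7.2]
grip_width: 0.0147
grasp_force: 58.6
```

```bash
python3 -c "
from workcell import bot
o=bot.get_obs(); print(o['clock'],o['eef_pos'],o['ft_force'],o['grasp_force']); print(bot.job_done())"
```

```text
16.05 [0.54517679 0.24815361 0.33689884] [-0.01038299 -0.20448368 -7.17414881] 58.62577021121979
the job is handed in; nothing more can be done
None
```

I handed the job in at 16 s with the packed tray held level and still, centred over the reader's glass about 10 cm above it and its full load aboard; the script printed no verdict.

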